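# Find the heavy side of a weighted display wheel and hold it down

## Robot

A 6-joint arm with a two-finger parallel gripper is mounted at the origin on the work surface. World frame = base frame: x ahead of the robot, y to its left, z up, the work surface at z = 0. Lengths are in mm, angles in rad, forces in N, time in s.
With the tool pointing down it reaches from about 350 to 875 mm from the base axis. Payload 4.2 kg.
Tool frame: the origin (TCP) lies on the mounting face of the last link; the fingertips stand 173 mm ahead of it and the grasp point (between the pads) lies 155 mm ahead of it; z points along the fingers, y is the direction in which the jaws open and shut (so a half turn about z gives the same grasp; the last joint's range is limited). The gripper opens to 85 mm and grips with 20 to 120 N. Pads are 22 mm wide; open, the fingers measure 114 mm over their backs; the gripper's body (76 mm by 85 mm) begins 54 mm behind the grasp point. The pads swing forward as they close: fully open they stand 13 mm farther back than shut.
Start: joints at [1.556, 0.385, 0.008, 0, -1.194, -0.259], TCP at [168.963, 601.707, 404.712] pointing down, gripper open.
Joint ranges: [-3.14, 3.14], [-1.21, 2.06], [-1.07, 1.41], [-3.16, 2.05], [-2.99, -0.16], [-3.1, 3.1]. Speed limits (rad/s): [2.79, 2.79, 3.14, 3.14, 3.14, 3.14].

## Interface

Orientations are given as a unit quaternion [x, y, z, w].
In Python, from bench import arm gives the robot as it stands. The module is installed in compiled form; this text tells all that it offers.
- The arm moves only by the tool play_rows, never from a script. Its argument "moves" is a list of rows, each a list of 3 entries, a list of its own where there are three numbers: the shift along the world's x, y, z in units of 30 cm (1.0 is 30 cm), then the turn about the world's z in units of 30 degrees (1.0 is 30 degrees), then the gripper's target within -1 to 1 (shut at 1, half-way at 0, fully open at -1). In form: [[[x, y, z], turn, jaw], ...]. A call has 1 to 12 rows; each row is the pose to reach, as a shift and turn from the pose measured when the call began; what a row does not reach only later rows make up. A row lasts 1/8 s, in which the tool goes at most 62.5 mm and 10.7 degrees, less where a joint would pass 70% of its speed; a pose out of reach is approached as far as the arm can. A call with a number of a shift or a turn outside -1 to 1 is refused whole. A call with a gripper value outside its range is refused whole. The fingers move at their own pace and stop on an object; the grip force is fixed at half the most. Time passes only in rows, so rows that repeat a pose let the fingers close. It gives the time, the measured TCP pose, the force and the opening at its end, in the units of the state.
- arm.read_state(): the state, without advancing time (a new reading comes with each control period).
- arm.get_image(name): name is "scene" or "top" or "wrist"; returns a dict with "pixels" (420x560x3 uint8, red, green, blue), "vfov" (degrees; the focal length in pixels is half the picture's height over the tangent of half this angle, whatever the lens; pixels are square), "cx", "cy" (the principal point, pixels), "xyz" and "rotation" of the camera in the world. Camera axes: x right, y up, looking along -z (the intrinsics and any distortion apply to the point x, -y, -z); pixel columns grow to the right and rows downward; lengths in mm; the calibration is good to about 2 mm. A picture is of the moment at which its call begins. There is no depth.
- arm.job_done(): hands the job in, once; it reports no verdict.
Trained networks look in a picture, given as the dict that the camera call returned (one of the last four; its "shot" number tells which), for a name from the list of things; names that differ only in an ending like _2 or _b are one class to them, and where a whole thing is asked for, a point or a joint stands for the part that bears it (a point fixed in the world has none). Each returns a list of dicts, best first, with "conf" (0 to 1); they miss things now and then, are a little off and sometimes report something else, mostly with a low value. They report only what shows in the picture. A call takes as long as a camera call. They do not tell look-alikes from the thing itself.
- arm.look_for(name, picture): "centre" ([x, y, z] in mm, in world coordinates, good to about 4 mm: the middle of the surface that is visible of it).
The state is a dict: "clock": time; "joints": joint angles; "joint_vel": joint speeds; "joint_efforts": joint torques, N m; "position": TCP position; "ee_rot": TCP orientation; "contact_force": force on the tool from outside, world axes, zero at the start; "wrist_torque": the same for the moment, N m; "gripper_width": finger opening in mm.
Only numpy, scipy, OpenCV 4.12 (cv2) and the standard library are available. Lean on these libraries where they do the work, as an engineer would, in place of code of your own. Each camera call takes 0.05 s, during which the arm holds its last target.

## Task

Loosen the clamp knob on the balancing stand about a quarter turn anticlockwise and leave it loose, then take the wheel by its crank handle and turn it to find, by feel, on which side the hidden weight sits. Turn the heavy side straight down and finish while still holding the handle, at rest, so that I can mark the top of the rim; leave the other things on the desk where they are.

Things in the scene. Friction and masses are not known exactly. Their poses are not given: they have to be found in the camera images.
- stand: Fixed wooden balancing stand. Origin: centre of the underside of its clamp block, on the desk; x level along the shaft, from the block to the wheel and handle (away from the robot, give or take 0.3 rad), z up. Base plate 150 x 130 x 15 mm (x -65 to 85 mm); block 50 (x) x 70 (y) mm, top at height 180 mm.
- hub (a point): Centre of the wheel, on the shaft axis, at stand x 51 mm, 125 mm above the desk. Closed plywood disc, 130 mm across, 36 mm thick. A 0.30 to 0.44 kg weight is hidden in it, its centre 40 mm from the axis, fixed in the wheel; its side differs each time, cannot be seen, and is never within 0.9 rad of the side opposite the handle.
- handle (a point): Middle of the crank handle: level round dark wooden sleeve, 18 mm across, 60 mm long, parallel to the shaft, 48 mm from its axis. It turns freely on its pin, so fingers can keep their direction as it goes round. The point is 55 mm in front of the wheel's face (73 mm from the hub along stand x), the sleeve 10 to 70 mm. Weight negligible.
- wheel (a joint): Wheel angle (rad, unlimited): 0 = handle straight above the shaft, growing about stand +x (handle from the top towards stand -y). Starts within 0.4 of 0. The shaft rubs with 0.055 N m plus 0.03 N m s/rad of drag; the weight pulls with at most 0.12 to 0.17 N m (2.4 to 3.6 N at the handle). Once freed it may swing by itself, and can stick up to 0.5 rad from heavy side down.
- knob (a joint): Angle of the clamp knob on top of the block (rad): starts at 0 to 0.25, grows anticlockwise seen from above, stop at 1.6. The wheel is locked below about 0.7 and quite free from 1.0. Stays where it is left; takes about 0.1 N m to turn.
- knob_grip (a point): Point to grip on the knob's vertical axis, 221 mm above the desk. The grip is an upright black bar 50 mm long, 14 mm thick and 34 mm high (from 199 to 233 mm above the desk); at knob angle 0 the bar lies along stand x, and it turns with the knob.
- tape_roll: Bystander: roll of masking tape lying flat, 100 mm across, 25 mm high. Origin: centre of its underside.
- paint_jar: Bystander: glass jar, 60 mm across, 75 mm high. Origin: centre of its underside.
- case_stack: Bystander: five flat plastic cases in a stack, 125 x 142 x 50 mm, beyond the wheel. Origin: centre of its underside.
There are look-alikes about, which are no part of the job. There is more than one size of the stand; the job needs the largest.

How it is judged (in metres and radians):
On the way, in this order (a step that is already met when the one before it is completed fails the run):
1. the clamp knob is loosened (value of joint knob above 1 rad), for 0.2 s.
2. the wheel is turned by hand (contact force between the fingers and wheel above 0.2 N and (velocity of joint wheel above 0.1 rad/s or velocity of joint wheel below -0.1 rad/s)), for 0.1 s.
At the end, for the whole second after the job is handed in: The hidden weight is straight below the shaft within 0.3 rad, the wheel at rest, the fingers holding its handle (over 0.5 N, grasp point within 45 mm of the handle's middle), the knob loose (over 1.0 rad), the bystanders within 30 mm of where they were (z of hidden_weight_c0 in the frame of hub below -0.0382 m and contact force between the fingers and wheel above 0.5 N and velocity of joint wheel between -0.1 and 0.1 rad/s and distance between the grasp point and handle below 0.045 m and value of joint knob above 1 rad and distance of each of tape_roll, paint_jar, case_stack from where it was at the start of the episode below 0.03 m); the arm keeps its last pose, push and grip.
It fails at once if a bystander is knocked away (distance of any of tape_roll, paint_jar, case_stack from where it was at the start of the episode above 0.05 m).
It also fails if it takes over 58 s, if anything falls off the work surface, if the arm or the gripper's body presses on something with over 40 N, if the wrist force passes 120 N, or if a joint passes its speed limit or range.

## Working session

There is one attempt and no reset: what is moved stays moved. The work goes in short steps, Python scripts to look and compute and a tool call to move; the robot and the scene stay as the last step left them, time stands still between calls to the robot, and variables do not carry over. Pictures are saved under pics/ and viewed, and the job is handed in when it is done.

Besides the shell and the picture viewer there is one more tool, called after ">>>" as name(argument=value, ...), one argument or row to a line, values as JSON. play_rows: Moves the arm, as the interface text tells. Shifts and turns lie within -1 to 1; 1 stands for 30 cm of shift or 30 degrees of turn. Its arguments: {"type":"object","properties":{"moves":{"type":"array"}},"required":["moves"]}

```bash
mkdir -p pics
cat > h.py <<'E'
import numpy as np, cv2
from bench import arm
def save(p,n): cv2.imwrite('pics/'+n+'.png',cv2.cvtColor(p['pixels'],cv2.COLOR_RGB2BGR))
def foc(p): return 210/np.tan(np.radians(p['vfov'])/2)
def R(p):
    r=np.array(p['rotation'],float)
    if r.shape==(3,3): return r
    from scipy.spatial.transform import Rotation
    return Rotation.from_quat(r).as_matrix()
def proj(p,X):
    c=R(p).T@(np.array(X,float)-np.array(p['xyz'])); f=foc(p)
    return (p['cx']+f*c[0]/-c[2], p['cy']+f*-c[1]/-c[2])
def ray(p,u,v,z):
    f=foc(p); d=R(p)@np.array([(u-p['cx'])/f,-(v-p['cy'])/f,-1]); o=np.array(p['xyz']); return o+d*(z-o[2])/d[2]
E
python3 - <<'E'
from h import *
print(arm.read_state())
for n in ['scene','top','wrist']:
    p=arm.get_image(n); save(p,n+'0'); print(n,{k:p[k] for k in p if k!='pixels'})
    for t in ['stand','hub','handle','knob_grip','tape_roll','paint_jar','case_stack']:
        try: print(t,[(np.round(d['centre'],0).tolist(),round(d['conf'],2),[int(a) for a in proj(p,d['centre'])]) for d in arm.look_for(t,p)])
        except Exception as e: print(t,e)
E
```

```text
{'clock': 0.0, 'joints': array([ 1.55560492e+00,  3.85549991e-01,  6.62718690e-03, -5.13682262e-04,
       -1.19397053e+00, -2.58576269e-01]), 'joint_vel': array([-4.04369634e-05, -1.16557341e-03,  2.41070527e-03,  1.27274127e-03,
        4.82938534e-04, -1.11609425e-03]), 'joint_efforts': array([ 5.12920142e-04, -3.92282689e+01,  1.88399023e+01,  4.18625414e+00,
       -4.63713121e-03, -4.11778291e-07]), 'position': array([168.89787944, 601.53301314, 403.6234827 ]), 'ee_rot': array([ 9.90632519e-01, -1.36550564e-01, -1.09675785e-04,  1.06972650e-03]), 'contact_force': array([0.68578888, 0.5755144 , 1.44089237]), 'wrist_torque': array([ 0.00779528, -0.0306143 , -0.02984428]), 'gripper_width': 84.96394025738942}
scene {'vfov': 48.925598387509865, 'cx': 268.11659357162864, 'cy': 213.260922453027, 'xyz': array([1158.56741284,  909.76686966,  838.66758281]), 'rotation': array([0.14004414, 0.46119144, 0.841514  , 0.24401698]), 'shot': 1}
stand [([577.0, 112.0, 108.0], 0.77, [287, 246]), ([350.0, 146.0, 76.0], 0.68, [358, 237])]
hub [([488.0, -105.0, 128.0], 0.82, [270, 196]), ([346.0, 139
[... 1299 characters left out ...]
], 0.71, [236, 205]), ([455.0, -108.0, 175.0], 0.68, [314, 242]), ([305.0, 122.0, 175.0], 0.61, [218, 301]), ([538.0, 69.0, 155.0], 0.5, [244, 207])]
tape_roll [([540.0, 70.0, 154.0], 0.74, [244, 207]), ([532.0, 86.0, 233.0], 0.73, [236, 205])]
paint_jar [([478.0, 316.0, 76.0], 0.78, [151, 232])]
case_stack [([781.0, -64.0, 51.0], 0.85, [296, 129]), ([424.0, -330.0, 22.0], 0.64, [389, 260])]
wrist {'vfov': 62.20182618894258, 'cx': 277.9319609063623, 'cy': 210.08926314715526, 'xyz': array([233.70041075, 583.63439686, 374.12632672]), 'rotation': array([ 0.08061366, -0.10617175,  0.78987162, -0.59860824]), 'shot': 3}
stand []
hub []
handle []
knob_grip []
tape_roll []
paint_jar []
case_stack []
```

View pics/scene0.png

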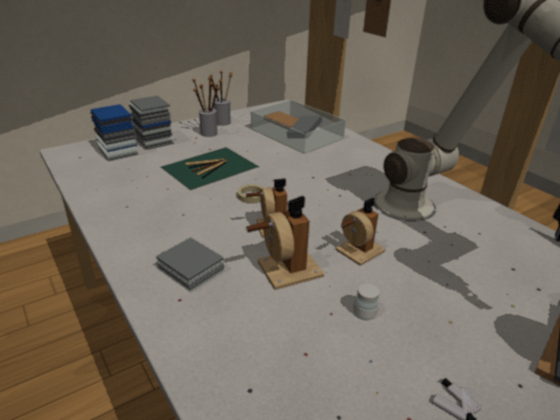

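View pics/top0.png

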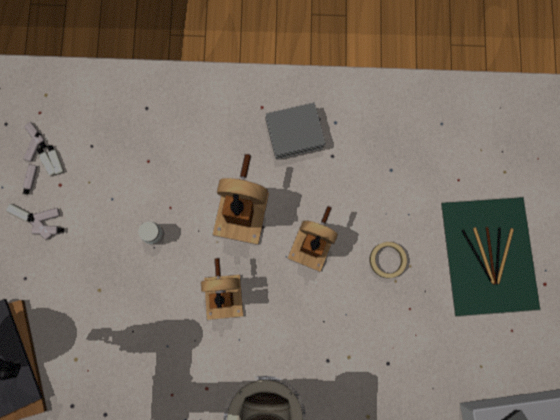

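Run:
```python
import cv2
a=cv2.imread('pics/scene0.png')[150:330,200:400];cv2.imwrite('pics/s_c.png',cv2.resize(a,None,fx=3.3,fy=3.3,interpolation=2))
a=cv2.imread('pics/top0.png')[160:280,190:360];cv2.imwrite('pics/t_c.png',cv2.resize(a,None,fx=4.5,fy=4.5,interpolation=2))
```

```text
(no output)
```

View pics/s_c.png

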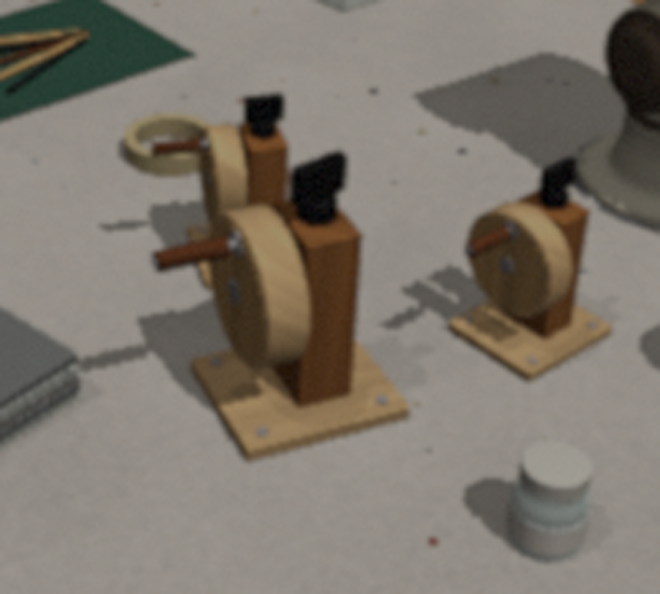

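View pics/t_c.png

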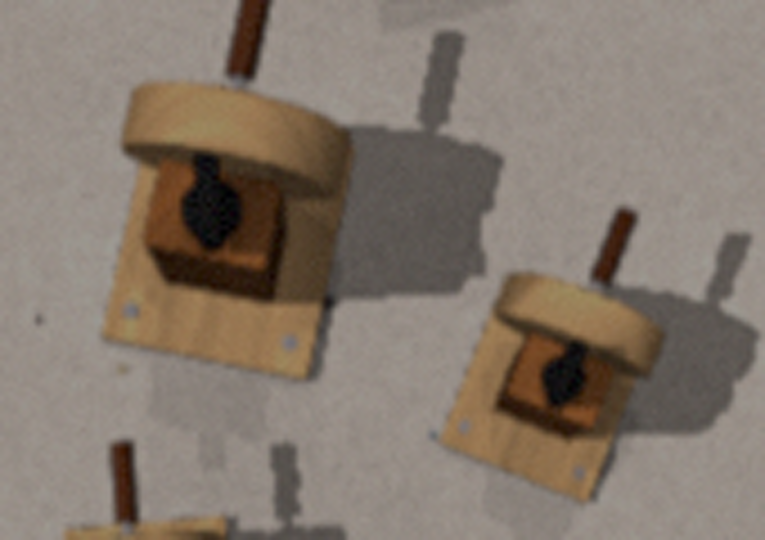

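The largest stand is at top (240,208) and scene (285,240). The smaller look-alikes are at top (313,242) and (221,296). I'll fit the large stand's pose from its corners.

```bash
cat >> h.py <<'E'
def S(th,X):
    c,s=np.cos(th[2]),np.sin(th[2]); return np.array([th[0]+c*X[0]-s*X[1],th[1]+s*X[0]+c*X[1],X[2]])
E
python3 - <<'E'
from h import *
from scipy.optimize import least_squares
pt=arm.get_image('top');ps=arm.get_image('scene')
O=[(pt,(213.3,235.1),(-65,65,15)),(pt,(259.3,244.4),(-65,-65,15)),(pt,(222.7,214.4),(-25,35,180)),(pt,(250,219.6),(-25,-35,180)),(pt,(253.3,201.6),(25,-35,180)),
(ps,(275.2,288.8),(85,65,15)),(ps,(323.6,273.6),(-65,65,15)),(ps,(258.5,260.6),(85,-65,15)),(ps,(308.5,221.2),(-25,35,180))]
f=lambda t:np.concatenate([np.array(proj(p,S(t,X)))-uv for p,uv,X in O])
r=least_squares(f,[530,80,-.2],x_scale=[10,10,.1]);t=r.x
print(t,np.round(r.fun.reshape(-1,2),1))
for n,X in [('hub',(51,0,125)),('knob',(0,0,221)),('handle0',(124,0,173))]: print(n,S(t,X))
# handle from pictures
h=[(ps,),(pt,)]
for p,n in[(ps,'s'),(pt,'t')]:
    im=cv2.cvtColor(p['pixels'],cv2.COLOR_RGB2BGR)
    for a in np.arange(-.4,.41,.2):
        for dx in(94,154):
            q=proj(p,S(t,(dx,-48*np.sin(a),125+48*np.cos(a)))); print(n,round(a,1),dx,np.round(q,1))
    for X in [(51,0,125),(0,0,233)]+[(33+36*k,65*np.cos(b),125+65*np.sin(b)) for k in(0,1) for b in np.arange(0,6.28,.3)]+[(x,y,z) for x in(-25,25) for y in(-35,35) for z in (180,)]+[(x,y,15) for x in(-65,85) for y in(-65,65)]:
        q=proj(p,S(t,X)); cv2.circle(im,(int(round(q[0])),int(round(q[1]))),1,(0,255,0),-1)
    a=im[160:280,190:360] if n=='t' else im[180:300,220:360]
    cv2.imwrite(f'pics/fit_{n}.png',cv2.resize(a,None,fx=4.5,fy=4.5,interpolation=2))
E
```

```text
[ 5.35741209e+02  8.54773763e+01 -1.53752706e-01] [[-0.6  0. ]
 [-0.5 -0.8]
 [-1.3 -0.1]
 [-0.8 -0.2]
 [-0.3 -1.7]
 [ 0.1 -2.6]
 [ 0.7 -1.6]
 [-2.  -2.1]
 [ 1.5 -1.2]]
hub [586.13957839  77.66684668 125.        ]
knob [535.74120909  85.47737627 221.        ]
handle0 [658.27842071  66.48706904 173.        ]
s -0.4 94 [265.7 230.2]
s -0.4 154 [243.8 235.5]
s -0.2 94 [264.2 227.4]
s -0.2 154 [242.5 232.6]
s 0.0 94 [262.8 225.2]
s 0.0 154 [241.1 230.4]
s 0.2 94 [261.3 223.7]
s 0.2 154 [239.8 228.7]
s 0.4 94 [260.  222.8]
s 0.4 154 [238.5 227.8]
t -0.4 94 [237.3 170.4]
t -0.4 154 [241.8 147.8]
t -0.2 94 [240.8 170.8]
t -0.2 154 [245.3 148.1]
t 0.0 94 [244.5 171.4]
t 0.0 154 [249.  148.7]
t 0.2 94 [248.3 172.1]
t 0.2 154 [252.7 149.5]
t 0.4 94 [251.8 173. ]
t 0.4 154 [256.2 150.4]
```

View pics/fit_t.png

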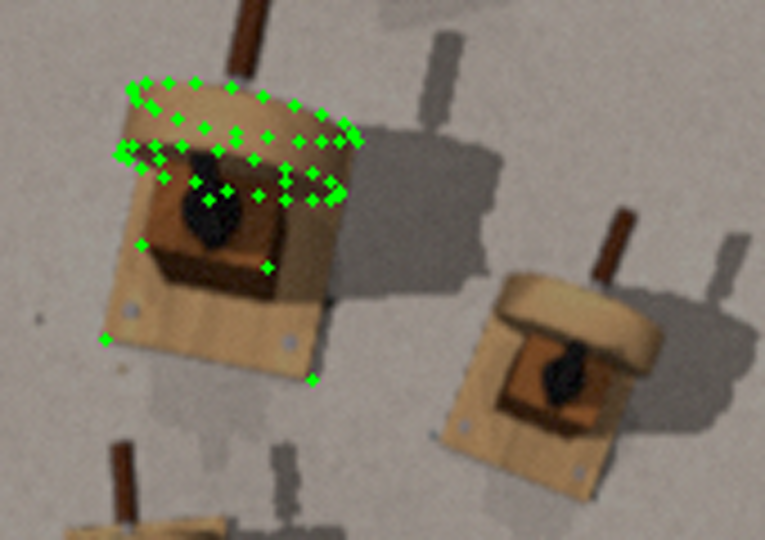

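View pics/fit_s.png

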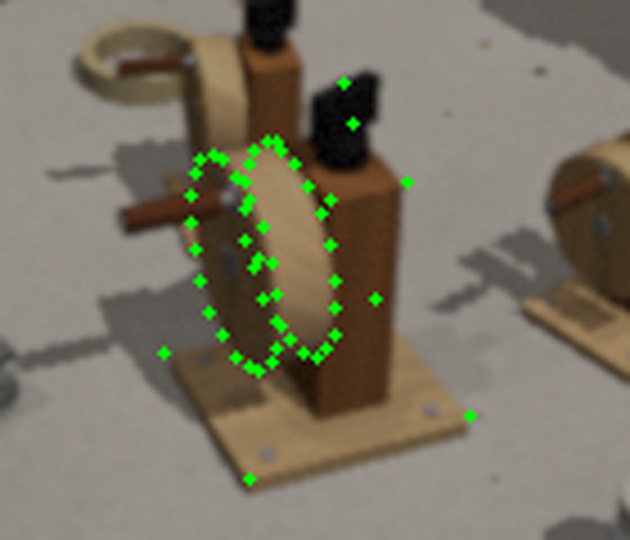

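>>> play_rows(
  moves=[
    [[0.6, -0.86, 0.32], 0.4, -1],
    [[0.6, -0.86, 0.32], 0.4, -1],
    [[0.6, -0.86, 0.32], 0.4, -1],
    [[0.6, -0.86, 0.32], 0.4, -1],
    [[0.6, -0.86, 0.32], 0.4, -1],
    [[0.6, -0.86, 0.32], 0.4, -1],
  ],
)

```text
clock: 2.05
position: [350.1, 341.1, 502.7]
ee_rot: [0.999, -0.034, 0.001, -0.001]
contact_force: [-0.6, 0.3, -0.4]
gripper_width: 85.4
```

Run:
```python
from h import *
s=arm.read_state();print(s)
```

```text
{'clock': 2.05, 'joints': array([ 1.10555617e+00,  9.00589015e-02, -1.40292038e-01,  5.27196652e-04,
       -1.33694945e+00,  3.97565196e-01]), 'joint_vel': array([-0.19731506, -0.02653566,  0.02000144, -0.01932161, -0.06713066,
        0.21708663]), 'joint_efforts': array([  0.21823333, -25.14809489,  19.69823241,   4.50383306,
        -0.0550541 ,  -0.05601954]), 'position': array([350.10614966, 341.10168412, 502.68846251]), 'ee_rot': array([ 9.99428057e-01, -3.37703734e-02,  9.63931952e-04, -1.48055323e-03]), 'contact_force': array([-0.60306125,  0.25603668, -0.35998895]), 'wrist_torque': array([ 0.07847304,  0.03003161, -0.04025432]), 'gripper_width': 85.39513346364485}
```

>>> play_rows(
  moves=[
    [[0.55, -0.85, 0.0], 0, -1],
    [[0.55, -0.85, 0.0], 0, -1],
    [[0.55, -0.85, 0.0], 0, -1],
    [[0.55, -0.85, 0.0], 0, -1],
    [[0.55, -0.85, 0.0], 0, -1],
    [[0.55, -0.85, 0.0], 0, -1],
    [[0.55, -0.85, 0.0], 0, -1],
  ],
)

```text
clock: 2.92
position: [515.2, 86.4, 502.1]
ee_rot: [0.999, -0.034, 0.0, -0.001]
contact_force: [-0.0, 0.6, -0.2]
gripper_width: 85.1
```

Run:
```python
from h import *
p=arm.get_image('wrist'); save(p,'w1'); print({k:p[k] for k in p if k!='pixels'})
t=[535.74,85.48,-.1538]
im=cv2.cvtColor(p['pixels'],cv2.COLOR_RGB2BGR)
for X in [(0,0,233),(79,0,173),(139,0,173),(69,0,125)]+[(33+36*k,65*np.cos(b),125+65*np.sin(b)) for k in(0,1) for b in np.arange(0,6.28,.3)]+[(x,y,z) for x in(-25,25) for y in(-35,35) for z in (180,)]+[(x,y,15) for x in(-65,85) for y in(-65,65)]:
    q=proj(p,S(t,X)); cv2.circle(im,(int(round(q[0])),int(round(q[1]))),2,(0,255,0),-1)
cv2.imwrite('pics/w1f.png',im)
```

```text
{'vfov': 62.20182618894258, 'cx': 277.9319609063623, 'cy': 210.08926314715526, 'xyz': array([582.28457135,  81.97552115, 471.59860293]), 'rotation': array([ 0.08978734, -0.09800462,  0.72403331, -0.67683757]), 'shot': 6}
```

View pics/w1f.png

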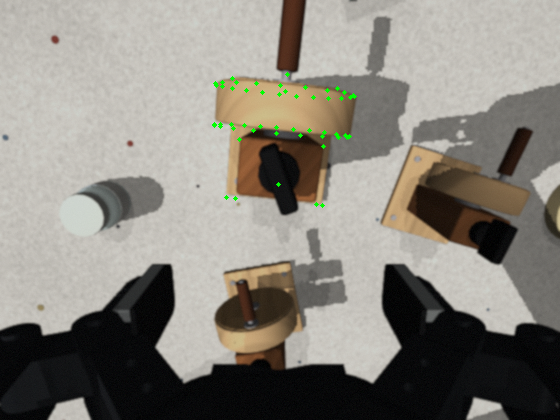

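View pics/w1.png

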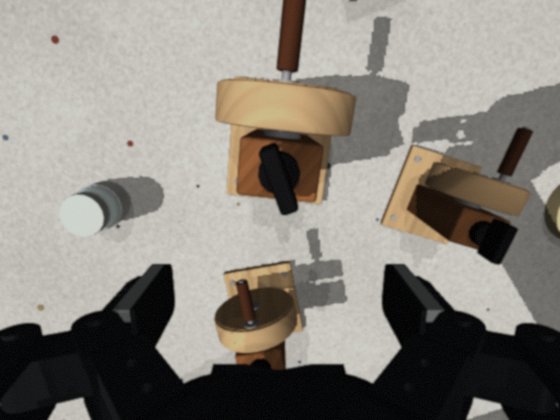

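Run:
```python
import cv2
a=cv2.imread('pics/w1.png')[60:230,200:370];cv2.imwrite('pics/w1c.png',cv2.resize(a,None,fx=3.5,fy=3.5,interpolation=2))
```

```text
(no output)
```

View pics/w1c.png

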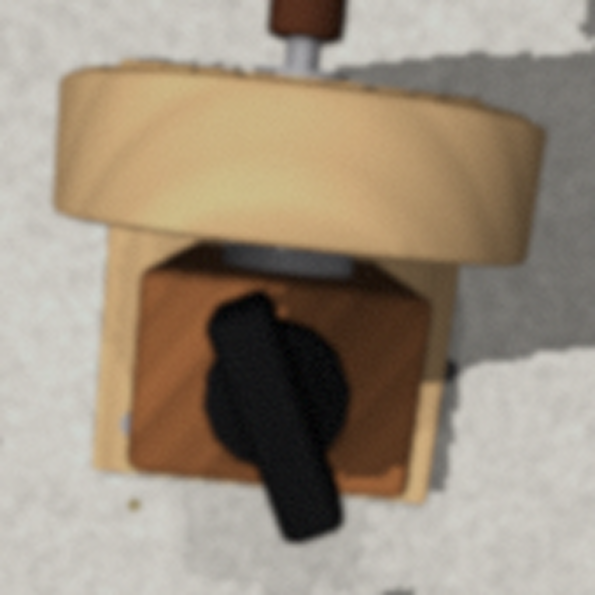

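Run:
```python
from h import *
from scipy.optimize import least_squares
pt=arm.get_image('top');ps=arm.get_image('scene');pw=arm.get_image('wrist')
c=lambda u,v:(200+u/3.5,60+v/3.5)
O=[(pt,(213.3,235.1),(-65,65,15)),(pt,(259.3,244.4),(-65,-65,15)),(pt,(222.7,214.4),(-25,35,180)),(pt,(250,219.6),(-25,-35,180)),(pt,(253.3,201.6),(25,-35,180)),
(ps,(275.2,288.8),(85,65,15)),(ps,(323.6,273.6),(-65,65,15)),(ps,(258.5,260.6),(85,-65,15)),(ps,(308.5,221.2),(-25,35,180))]
W=[(pw,c(130,470),(-25,35,180)),(pw,c(407,497),(-25,-35,180)),(pw,c(145,272),(25,35,180)),(pw,c(430,300),(25,-35,180)),(pw,c(95,468),(-65,65,15)),(pw,c(425,502),(-65,-65,15))]
for nm,o in(('T',O[:5]),('S',O[5:]),('W',W),('all',O+W)):
    f=lambda t:np.concatenate([np.array(proj(p,S(t,X)))-uv for p,uv,X in o])
    r=least_squares(f,[530,80,-.2],x_scale=[10,10,.1]);print(nm,r.x,np.round(r.fun.reshape(-1,2),1).tolist())
a=ray(pw,*c(313,530),233);b=ray(pw,*c(240,305),233);print(a,b,(a+b)/2,np.linalg.norm(a-b),np.arctan2(*(b-a)[1::-1]))
print(pw['xyz'],arm.read_state()['position'])
```

```text
T [ 5.34430494e+02  8.32208971e+01 -1.69671798e-01] [[-0.1, 0.1], [-0.1, 0.0], [-0.5, 0.2], [-0.1, 0.6], [0.7, -0.9]]
S [ 5.40477834e+02  9.19992814e+01 -1.58219249e-01] [[-0.2, -0.7], [0.8, 0.3], [-2.2, -0.5], [1.5, 0.5]]
W [ 5.37043227e+02  8.55310104e+01 -1.64968958e-01] [[-1.1, 0.9], [0.5, 1.1], [-1.2, -1.6], [1.7, -1.0], [-0.8, 1.0], [0.8, 0.7]]
all [ 5.36847283e+02  8.55640579e+01 -1.61981319e-01] [[-0.8, -0.6], [-0.7, -1.0], [-1.3, -0.6], [-0.9, -0.5], [-0.2, -2.0], [-0.6, -2.6], [0.3, -1.3], [-2.2, -2.2], [1.1, -1.0], [-1.0, 1.2], [0.6, 1.2], [-1.3, -1.2], [1.6, -0.9], [-0.6, 1.3], [0.9, 0.7]]
[515.37369641  79.87277505 233.        ] [561.4950457   91.44168703 233.        ] [538.43437105  85.65723104 233.        ] 47.55016913736306 0.24576568281953742
[581.78616362  83.03239259 472.26208122] [514.60019661  87.2663018  502.85084826]
```

The wrist picture shows the big stand at (278,165), its knob bar at (278,180) and world angle about 0.25. The jar is at (85,215). I'm aligning now and going down on the knob.

>>> play_rows(
  moves=[
    [[0.077, -0.005, 0.0], 0.57, -1],
    [[0.077, -0.005, -0.1], 0.57, -1],
    [[0.077, -0.005, -0.25], 0.57, -1],
    [[0.077, -0.005, -0.42], 0.57, -1],
    [[0.077, -0.005, -0.42], 0.57, -1],
    [[0.077, -0.005, -0.42], 0.57, -1],
  ],
)

```text
clock: 3.88
position: [538.4, 86.6, 379.1]
ee_rot: [0.993, 0.117, 0.003, -0.002]
contact_force: [-0.2, -0.2, -0.2]
gripper_width: 85.5
```

Run:
```python
from h import *
s=arm.read_state();print(s['joints'],s['position'],s['contact_force'])
p=arm.get_image('wrist'); save(p,'w2')
p=arm.get_image('scene'); a=cv2.cvtColor(p['pixels'],cv2.COLOR_RGB2BGR)[120:320,180:400];cv2.imwrite('pics/s2.png',cv2.resize(a,None,fx=3,fy=3,interpolation=2))
```

```text
[ 0.4565768   0.26920413 -0.22885305 -0.00175321 -1.06652589  1.35011846] [538.3938873   86.63101792 379.10819757] [-0.19142907 -0.22057731 -0.18691557]
```

View pics/w2.png

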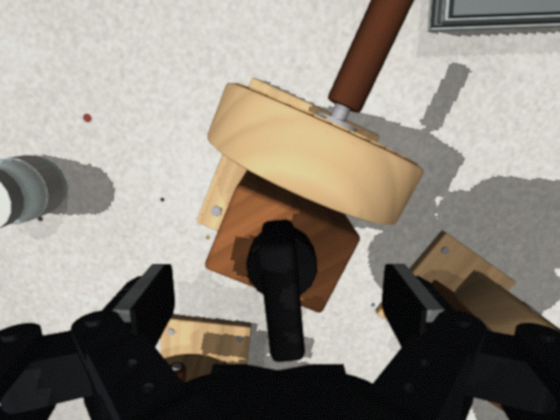

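View pics/s2.png

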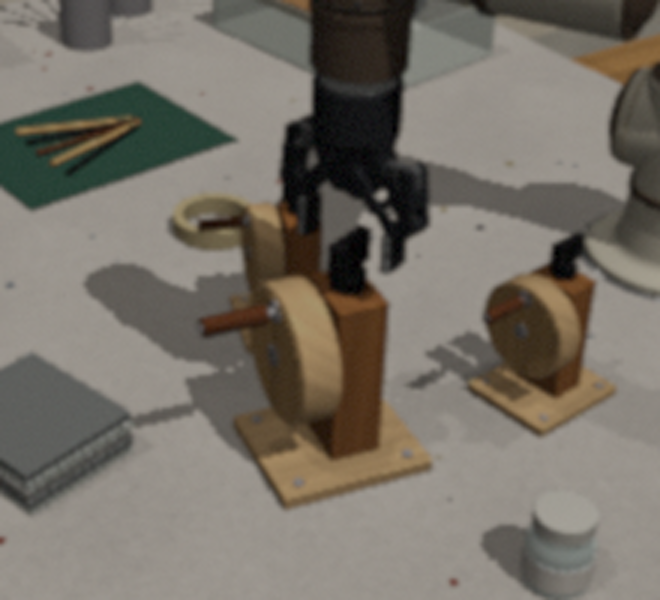

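Jaws straddle the knob bar (wrist column 283, pads at 170 and 385). Closing.

>>> play_rows(
  moves=[
    [[0, 0, -0.01], 0, 1],
    [[0, 0, -0.01], 0, 1],
    [[0, 0, -0.01], 0, 1],
    [[0, 0, -0.01], 0, 1],
    [[0, 0, -0.01], 0, 1],
  ],
)

```text
clock: 4.6
position: [538.5, 85.4, 377.1]
ee_rot: [0.993, 0.117, 0.003, -0.001]
contact_force: [-0.7, -2.4, 3.2]
gripper_width: 13.3
```

>>> play_rows(
  moves=[
    [[0, 0, 0], 0.3, 1],
    [[0, 0, 0], 0.6, 1],
    [[0, 0, 0], 0.9, 1],
    [[0, 0, 0], 1.0, 1],
    [[0, 0, 0], 1.0, 1],
  ],
)

```text
clock: 5.22
position: [538.0, 85.3, 377.3]
ee_rot: [0.929, 0.369, 0.002, -0.002]
contact_force: [-3.1, -1.6, 1.6]
gripper_width: 13.1
```

>>> play_rows(
  moves=[
    [[0, 0, 0], 0.3, 1],
    [[0, 0, 0], 0.6, 1],
    [[0, 0, 0], 0.9, 1],
    [[0, 0, 0], 0.95, 1],
    [[0, 0, 0], 0.95, 1],
  ],
)

```text
clock: 5.85
position: [537.8, 85.0, 377.4]
ee_rot: [0.81, 0.586, 0.001, -0.002]
contact_force: [-2.3, -3.9, 4.9]
gripper_width: 12.8
```

Run:
```python
from h import *
s=arm.read_state();print(s['joints'],s['position'],s['contact_force'],s['wrist_torque'])
p=arm.get_image('wrist'); save(p,'w3')
p=arm.get_image('scene'); a=cv2.cvtColor(p['pixels'],cv2.COLOR_RGB2BGR)[120:320,180:400];cv2.imwrite('pics/s3.png',cv2.resize(a,None,fx=3,fy=3,interpolation=2))
```

```text
[ 0.45344216  0.27063027 -0.23008927 -0.00555247 -1.06939433  2.37159896] [537.81490432  84.99321477 377.37426354] [-2.28684248 -3.90929861  4.89219327] [-0.77263316  1.03258773 -2.08313356]
```

View pics/w3.png

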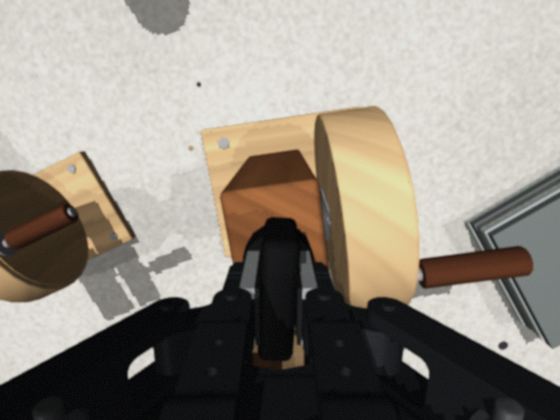

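View pics/s3.png

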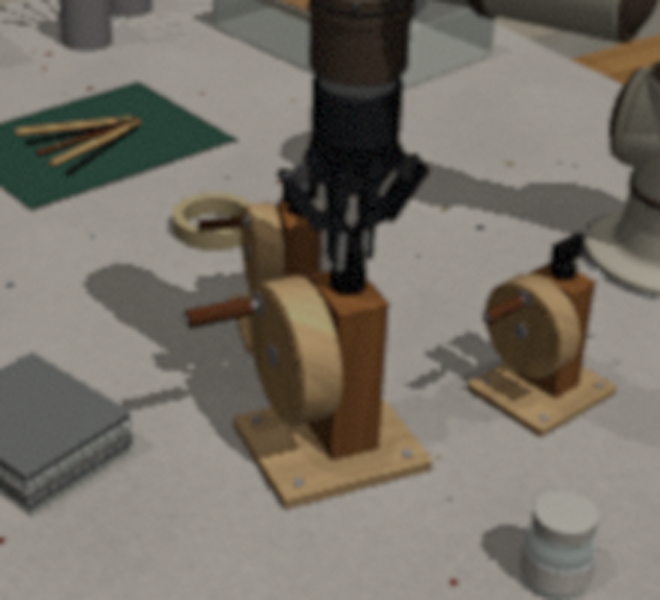

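>>> play_rows(
  moves=[
    [[0, 0, 0], 0, -1],
    [[0, 0, 0], 0, -1],
    [[0, 0, 0], 0, -1],
    [[0, 0, 0.2], 0, -1],
    [[0, 0, 0.4], -0.3, -1],
    [[0, 0, 0.4], -0.6, -1],
    [[0, 0, 0.4], -1, -1],
  ],
)

```text
clock: 6.82
position: [537.8, 85.2, 498.4]
ee_rot: [0.931, 0.364, 0.003, -0.002]
contact_force: [0.5, 0.4, 0.1]
gripper_width: 85.3
```

>>> play_rows(
  moves=[
    [[0.1, 0, 0], -0.3, -1],
    [[0.1, 0, 0], -0.65, -1],
    [[0.1, 0, 0], -1, -1],
    [[0.1, 0, 0], -1, -1],
  ],
)

```text
clock: 7.32
position: [567.9, 85.2, 498.2]
ee_rot: [0.994, 0.111, 0.004, -0.002]
contact_force: [-0.6, -0.2, 0.7]
gripper_width: 85.0
```

>>> play_rows(
  moves=[
    [[0, 0, 0], -0.35, -1],
    [[0, 0, 0], -0.7, -1],
    [[0, 0, 0], -0.7, -1],
  ],
)

```text
clock: 7.7
position: [567.9, 85.3, 498.2]
ee_rot: [0.998, -0.069, 0.004, -0.001]
contact_force: [-0.2, -0.4, 0.4]
gripper_width: 85.5
```

Run:
```python
from h import *
s=arm.read_state();print(s['joints'],s['position'],s['ee_rot'],s['contact_force'],s['wrist_torque'])
p=arm.get_image('wrist'); save(p,'w4'); print(arm.look_for('handle',p))
p=arm.get_image('scene'); print(arm.look_for('handle',p));a=cv2.cvtColor(p['pixels'],cv2.COLOR_RGB2BGR)[120:320,180:400];cv2.imwrite('pics/s4.png',cv2.resize(a,None,fx=3,fy=3,interpolation=2))
```

```text
[ 0.43148003  0.24612196  0.04008308  0.00205339 -1.35702006  1.00004142] [567.92723307  85.28337686 498.20805595] [ 9.97583188e-01 -6.93671987e-02  3.87541778e-03 -9.77846057e-04] [-0.18044525 -0.40525017  0.37564351] [ 0.0151458   0.01978884 -0.01244044]
[{'centre': [598.0, 68.6, 174.2], 'conf': 0.91}, {'centre': [357.5, 122.5, 100.9], 'conf': 0.82}, {'centre': [506.2, -115.5, 137.1], 'conf': 0.62}]
[{'centre': [357.8, 135.9, 103.7], 'conf': 0.93}, {'centre': [505.9, -112.5, 129.7], 'conf': 0.93}, {'centre': [602.9, 97.6, 157.8], 'conf': 0.8}]
```

View pics/w4.png

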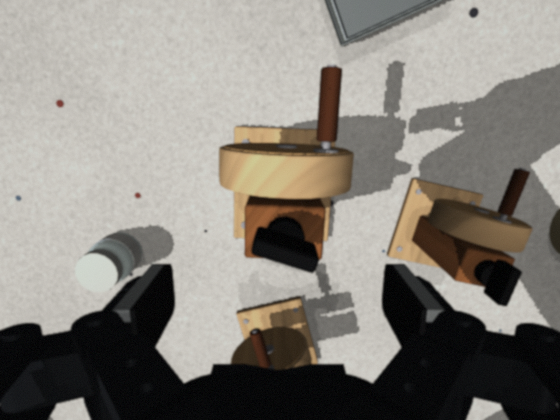

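View pics/s4.png

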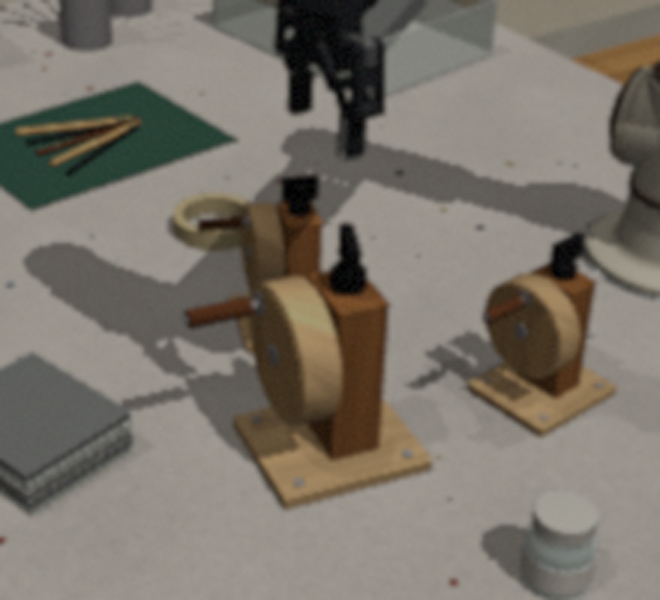

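Run:
```python
from h import *
p=arm.get_image('wrist'); t0=[537,85.5,-.163]
q=arm.get_image('scene');T=arm.get_image('top');save(T,'t5')
for th in np.arange(0.2,1.0,.1):
    f=lambda p,dx:np.round(proj(p,S(t0,(dx,-48*np.sin(th),125+48*np.cos(th)))),1).tolist()
    print(round(th,2),'W',f(p,79),f(p,139),'S',f(q,79),f(q,139),'T',f(T,79),f(T,139))
im=cv2.cvtColor(p['pixels'],cv2.COLOR_RGB2BGR)[50:220,200:370];cv2.imwrite('pics/w5.png',cv2.resize(im,None,fx=3.5,fy=3.5,interpolation=2))
im=cv2.cvtColor(T['pixels'],cv2.COLOR_RGB2BGR)[120:240,190:360];cv2.imwrite('pics/t5c.png',cv2.resize(im,None,fx=4.5,fy=4.5,interpolation=2))
im=cv2.cvtColor(q['pixels'],cv2.COLOR_RGB2BGR)[180:300,220:360];cv2.imwrite('pics/s5.png',cv2.resize(im,None,fx=4.5,fy=4.5,interpolation=2))
```

```text
0.2 W [297.2, 141.4] [300.0, 64.4] S [266.1, 222.4] [244.7, 227.3] T [247.4, 177.4] [252.1, 154.8]
0.3 W [302.7, 141.5] [305.8, 64.8] S [265.4, 221.9] [244.0, 226.8] T [249.2, 177.9] [253.9, 155.2]
0.4 W [307.9, 141.5] [311.3, 65.2] S [264.7, 221.5] [243.4, 226.4] T [251.0, 178.4] [255.6, 155.7]
0.5 W [312.8, 141.4] [316.4, 65.7] S [264.1, 221.4] [242.8, 226.2] T [252.7, 178.9] [257.3, 156.3]
0.6 W [317.3, 141.3] [321.1, 66.3] S [263.5, 221.4] [242.3, 226.2] T [254.3, 179.4] [258.9, 156.8]
0.7 W [321.3, 141.2] [325.3, 66.9] S [262.9, 221.5] [241.8, 226.4] T [255.8, 179.9] [260.4, 157.4]
0.8 W [324.9, 141.1] [329.0, 67.5] S [262.4, 221.9] [241.4, 226.7] T [257.2, 180.4] [261.7, 158.0]
0.9 W [328.0, 140.9] [332.2, 68.2] S [262.0, 222.4] [241.0, 227.2] T [258.4, 181.0] [262.9, 158.6]
```

View pics/w5.png

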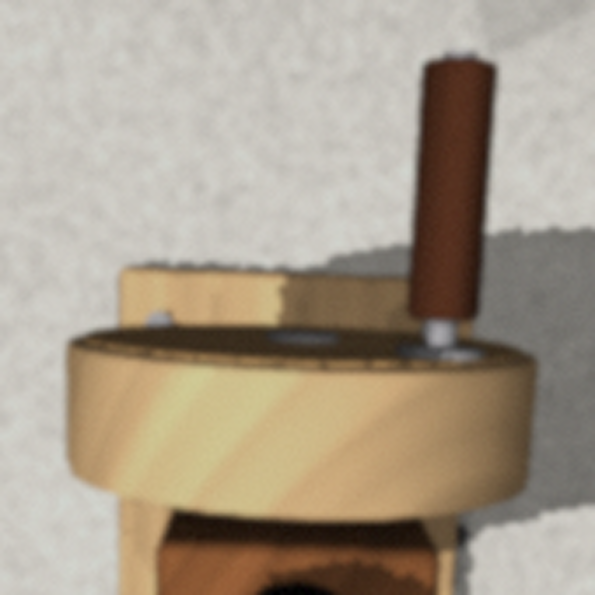

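View pics/s5.png

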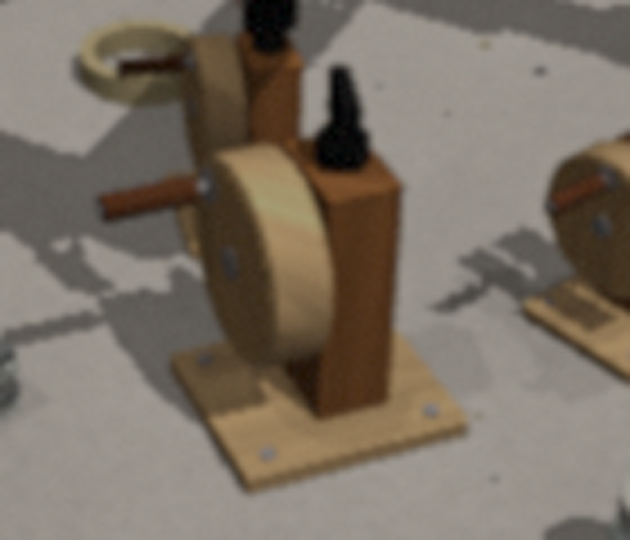

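View pics/t5c.png

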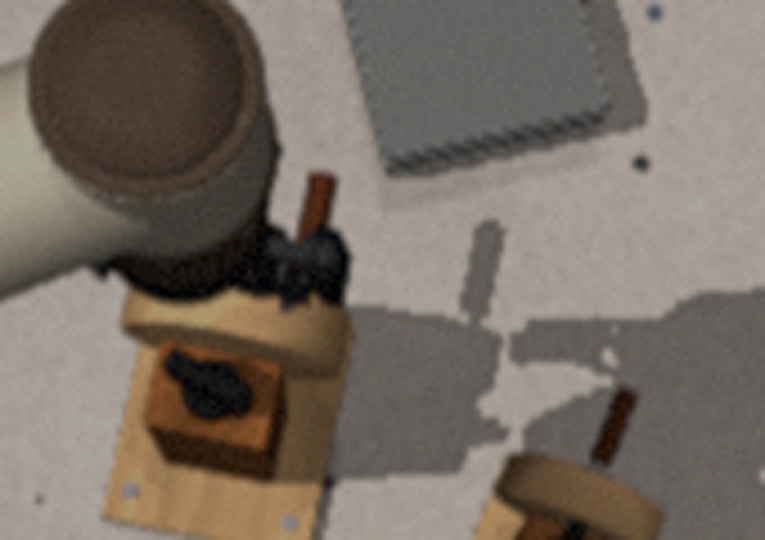

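>>> play_rows(
  moves=[
    [[0.15, -0.1, -0.05], -0.05, -1],
    [[0.272, -0.185, -0.1], -0.05, -1],
    [[0.272, -0.185, -0.3], -0.05, -1],
    [[0.272, -0.185, -0.48], -0.05, -1],
    [[0.272, -0.185, -0.62], -0.05, -1],
    [[0.272, -0.185, -0.62], -0.05, -1],
    [[0.272, -0.185, -0.62], -0.05, -1],
    [[0.272, -0.185, -0.62], -0.05, -1],
  ],
)

```text
clock: 9.05
position: [650.2, 30.0, 315.1]
ee_rot: [0.996, -0.084, 0.006, -0.002]
contact_force: [-0.2, 0.7, -0.0]
gripper_width: 85.6
```

Run:
```python
from h import *
s=arm.read_state();print(s['joints'],s['position'],s['ee_rot'],s['contact_force'])
p=arm.get_image('wrist'); save(p,'w6')
p=arm.get_image('scene'); a=cv2.cvtColor(p['pixels'],cv2.COLOR_RGB2BGR)[120:320,180:400];cv2.imwrite('pics/s6.png',cv2.resize(a,None,fx=3,fy=3,interpolation=2))
```

```text
[ 0.29443941  0.49515221 -0.04962202  0.00202826 -1.01325329  1.10755533] [650.2032006   29.96723457 315.05367645] [ 0.99646432 -0.08376968  0.0062512  -0.00155851] [-0.22826745  0.70219112 -0.02576085]
```

View pics/w6.png

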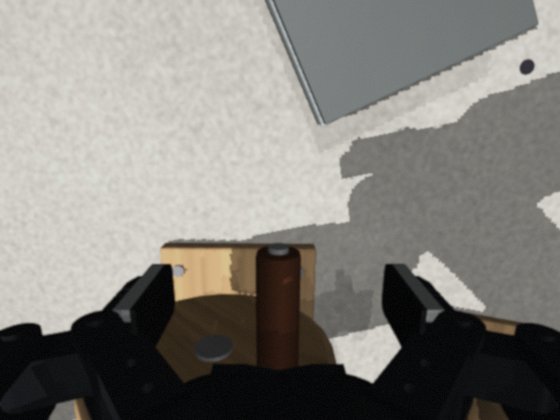

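View pics/s6.png

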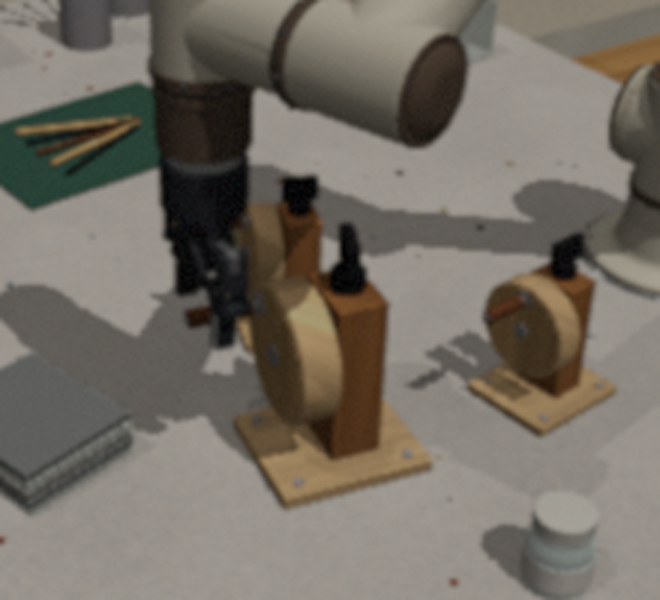

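The handle sits centred between the pads (column 278, pads at 170 and 385). Closing on it.

>>> play_rows(
  moves=[
    [[0, 0, -0.015], 0, 0.3],
    [[0, 0, -0.015], 0, 1],
    [[0, 0, -0.015], 0, 1],
    [[0, 0, -0.015], 0, 1],
    [[0, 0, -0.015], 0, 1],
  ],
)

```text
clock: 9.78
position: [649.9, 29.9, 309.7]
ee_rot: [0.996, -0.084, 0.006, -0.001]
contact_force: [0.2, 0.3, 0.2]
gripper_width: 16.0
```

Run:
```python
from h import *
for i in range(6):
    s=arm.read_state();print(np.round(np.r_[s['clock'],s['position'],s['contact_force'],s['wrist_torque'],s['gripper_width']],2)); p=arm.get_image('wrist')
save(p,'w7')
```

```text
[ 9.7800e+00  6.4987e+02  2.9880e+01  3.0972e+02  1.6000e-01  3.3000e-01
  1.9000e-01  2.0000e-02  0.0000e+00 -1.0000e-02  1.6010e+01]
[ 9.8200e+00  6.4986e+02  2.9850e+01  3.0973e+02  1.2000e-01  3.1000e-01
 -3.1000e-01 -5.0000e-02 -8.0000e-02 -8.0000e-02  1.6230e+01]
[ 9.8800e+00  6.4987e+02  2.9850e+01  3.0974e+02 -6.0000e-02 -4.3000e-01
 -2.3000e-01  0.0000e+00 -5.0000e-02 -7.0000e-02  1.6310e+01]
[ 9.9300e+00  6.4986e+02  2.9850e+01  3.0975e+02  9.8000e-01 -5.6000e-01
 -5.1000e-01 -1.0000e-02 -5.0000e-02 -4.0000e-02  1.6370e+01]
[ 9.9800e+00  6.4986e+02  2.9850e+01  3.0974e+02  4.1000e-01 -4.2000e-01
 -2.1000e-01  2.0000e-02 -8.0000e-02 -2.0000e-02  1.6280e+01]
[ 1.0020e+01  6.4986e+02  2.9860e+01  3.0973e+02  7.5000e-01 -7.0000e-02
 -3.4000e-01  2.0000e-02 -1.0000e-01 -8.0000e-02  1.6650e+01]
```

View pics/w7.png

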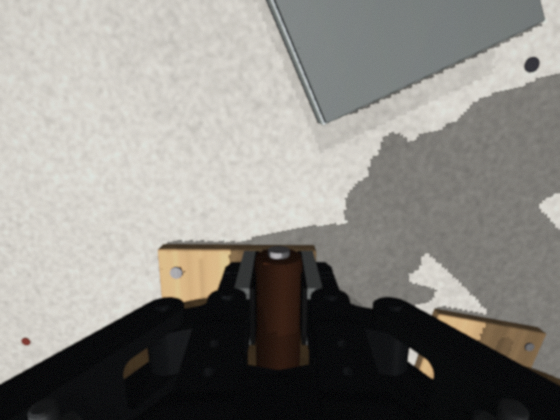

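Run:
```python
from h import *
def P(th,r=48): return np.array([-.1623*r*np.sin(th),-.9867*r*np.sin(th),r*np.cos(th)])/300
a=np.arange(0.88,0.2,-.16)
for q in [np.arange(.88,.2,-.16),np.arange(.24,2.2,.16)]:
  for u,v in zip(q[:-1],q[1:]): print(round(u,2),round(v,2),np.round(P((u+v)/2)-P(u),4),np.round(P(v)-P(u),4))
```

```text
0.88 0.72 [0.0014 0.0084 0.0095] [0.0029 0.0176 0.0183]
0.72 0.56 [0.0016 0.0098 0.008 ] [0.0033 0.0202 0.0153]
0.56 0.4 [0.0018 0.011  0.0064] [0.0037 0.0224 0.0118]
0.4 0.24 [0.0019 0.0118 0.0045] [0.0039 0.024  0.008 ]
0.24 0.4 [-0.002  -0.0121 -0.0035] [-0.0039 -0.024  -0.008 ]
0.4 0.56 [-0.0019 -0.0114 -0.0055] [-0.0037 -0.0224 -0.0118]
0.56 0.72 [-0.0017 -0.0104 -0.0072] [-0.0033 -0.0202 -0.0153]
0.72 0.88 [-0.0015 -0.0092 -0.0088] [-0.0029 -0.0176 -0.0183]
0.88 1.04 [-0.0013 -0.0076 -0.0102] [-0.0024 -0.0145 -0.0209]
1.04 1.2 [-0.001  -0.006  -0.0113] [-0.0018 -0.011  -0.023 ]
1.2 1.36 [-0.0007 -0.0041 -0.0121] [-0.0012 -0.0072 -0.0245]
1.36 1.52 [-0.0004 -0.0021 -0.0126] [-0.0005 -0.0033 -0.0254]
1.52 1.68 [-0.     -0.0001 -0.0128] [ 0.0001  0.0007 -0.0256]
1.68 1.84 [ 0.0003  0.0019 -0.0127] [ 0.0008  0.0047 -0.0251]
1.84 2.0 [ 0.0006  0.0038 -0.0122] [ 0.0014  0.0086 -0.024 ]
2.0 2.16 [ 0.0009  0.0057 -0.0114] [ 0.002   0.0123 -0.0223]
```

>>> play_rows(
  moves=[
    [[0.0014, 0.0084, 0.0095], 0, 1],
    [[0.0029, 0.0176, 0.0183], 0, 1],
  ],
)

```text
clock: 10.32
position: [650.8, 35.2, 314.8]
ee_rot: [0.996, -0.084, 0.005, -0.002]
contact_force: [1.9, -0.7, -4.1]
gripper_width: 16.4
```

>>> play_rows(
  moves=[
    [[0.0016, 0.0098, 0.008], 0, 1],
    [[0.0033, 0.0202, 0.0153], 0, 1],
  ],
)

```text
clock: 10.58
position: [651.9, 41.5, 319.1]
ee_rot: [0.996, -0.084, 0.005, -0.002]
contact_force: [3.9, -0.9, -6.0]
gripper_width: 16.7
```

>>> play_rows(
  moves=[
    [[0.0018, 0.011, 0.0064], 0, 1],
    [[0.0037, 0.0224, 0.0118], 0, 1],
  ],
)

```text
clock: 10.82
position: [653.1, 48.4, 322.2]
ee_rot: [0.996, -0.084, 0.005, -0.002]
contact_force: [4.1, -1.8, -8.8]
gripper_width: 16.5
```

>>> play_rows(
  moves=[
    [[0.0019, 0.0118, 0.0045], 0, 1],
    [[0.0039, 0.024, 0.008], 0, 1],
  ],
)

```text
clock: 11.08
position: [654.4, 55.6, 324.1]
ee_rot: [0.996, -0.084, 0.005, -0.001]
contact_force: [4.8, -3.4, -10.0]
gripper_width: 16.4
```

```bash
cat >> h.py <<'E'
def info(): # theta,r,x of grasp rel hub; Fe tangential, radial
    s=arm.read_state(); hub=np.array([587.3,77.2,280.]); d=s['position']-hub
    e=np.array([-.1623,-.9867,0]); L=d@e; H=d[2]; th=np.arctan2(L,H)
    F=s['contact_force']; ft=F@(e*np.cos(th)-np.array([0,0,np.sin(th)])); fr=F@(e*np.sin(th)+np.array([0,0,np.cos(th)]))
    return np.round([s['clock'],th,np.hypot(L,H),ft,fr,F[0],F[1],F[2],s['gripper_width']],2).tolist()
E
python3 - <<'E'
from h import *
for i in range(8):
    print(info()); p=arm.get_image('wrist')
save(p,'w8')
E
```

```text
[11.08, 0.23, 45.36, 4.79, -9.1, 4.83, -3.4, -9.96, 16.37]
[11.12, 0.22, 45.25, 3.2, -8.13, 4.4, -2.06, -8.64, 16.08]
[11.18, 0.22, 45.23, 3.35, -7.68, 4.37, -2.29, -8.24, 16.43]
[11.22, 0.23, 45.29, 2.3, -8.72, 5.37, -1.17, -9.02, 16.21]
[11.28, 0.23, 45.3, 2.85, -8.29, 4.26, -1.63, -8.72, 16.5]
[11.32, 0.23, 45.34, 2.66, -8.93, 4.81, -1.39, -9.3, 16.38]
[11.38, 0.23, 45.38, 2.07, -8.83, 4.62, -0.79, -9.07, 15.95]
[11.42, 0.23, 45.38, 1.8, -8.28, 4.92, -0.69, -8.48, 16.01]
```

>>> play_rows(
  moves=[
    [[-0.002, -0.0121, -0.0045], 0, 1],
    [[-0.0039, -0.024, -0.01], 0, 1],
  ],
)

```text
clock: 11.72
position: [653.1, 48.6, 321.9]
ee_rot: [0.996, -0.084, 0.006, -0.002]
contact_force: [2.4, -0.8, -3.7]
gripper_width: 16.2
```

>>> play_rows(
  moves=[
    [[-0.0019, -0.0114, -0.0055], 0, 1],
    [[-0.0037, -0.0224, -0.0118], 0, 1],
  ],
)

```text
clock: 11.98
position: [651.9, 41.7, 318.9]
ee_rot: [0.996, -0.084, 0.006, -0.002]
contact_force: [1.8, 1.1, -1.8]
gripper_width: 16.1
```

>>> play_rows(
  moves=[
    [[-0.0017, -0.0104, -0.0072], 0, 1],
    [[-0.0033, -0.0202, -0.0153], 0, 1],
  ],
)

```text
clock: 12.22
position: [650.8, 35.4, 314.8]
ee_rot: [0.996, -0.084, 0.006, -0.002]
contact_force: [0.4, 0.1, -0.3]
gripper_width: 16.6
```

>>> play_rows(
  moves=[
    [[-0.0015, -0.0092, -0.0088], 0, 1],
    [[-0.0029, -0.0176, -0.0183], 0, 1],
  ],
)

```text
clock: 12.48
position: [649.8, 29.8, 309.6]
ee_rot: [0.996, -0.084, 0.006, -0.002]
contact_force: [-0.4, -0.8, 1.1]
gripper_width: 16.3
```

>>> play_rows(
  moves=[
    [[-0.0013, -0.0076, -0.0102], 0, 1],
    [[-0.0024, -0.0145, -0.0209], 0, 1],
  ],
)

```text
clock: 12.72
position: [649.0, 25.1, 303.5]
ee_rot: [0.996, -0.084, 0.006, -0.001]
contact_force: [-0.0, -1.2, 1.8]
gripper_width: 16.8
```

>>> play_rows(
  moves=[
    [[-0.001, -0.006, -0.0113], 0, 1],
    [[-0.0018, -0.011, -0.023], 0, 1],
  ],
)

```text
clock: 12.98
position: [648.4, 21.3, 296.7]
ee_rot: [0.996, -0.084, 0.006, -0.001]
contact_force: [-1.3, -1.6, 3.0]
gripper_width: 16.2
```

Run:
```python
from h import *
for i in range(6):
    print(info()); p=arm.get_image('wrist')
```

```text
[12.98, 1.22, 48.21, -2.16, 2.69, -1.33, -1.58, 2.96, 16.17]
[13.02, 1.23, 48.17, -1.12, 3.26, -0.02, -2.73, 2.15, 16.13]
[13.08, 1.23, 48.19, -0.02, 3.51, 0.04, -3.35, 1.21, 16.59]
[13.12, 1.23, 48.18, 1.26, 3.17, 0.2, -3.49, -0.12, 16.34]
[13.18, 1.23, 48.15, 1.21, 4.09, -0.76, -4.19, 0.24, 16.41]
[13.22, 1.22, 48.12, 0.07, 4.06, 0.8, -4.02, 1.32, 16.43]
```

Continue upward in angle, then come back.

>>> play_rows(
  moves=[
    [[-0.0006, -0.0035, -0.0121], 0, 1],
    [[-0.001, -0.006, -0.0245], 0, 1],
  ],
)

```text
clock: 13.52
position: [648.0, 19.0, 289.3]
ee_rot: [0.996, -0.084, 0.005, -0.0]
contact_force: [-1.3, -5.9, 3.2]
gripper_width: 16.3
```

>>> play_rows(
  moves=[
    [[-0.0003, -0.0015, -0.0126], 0, 1],
    [[-0.0004, -0.0025, -0.0254], 0, 1],
  ],
)

```text
clock: 13.78
position: [647.8, 17.7, 281.7]
ee_rot: [0.996, -0.084, 0.005, 0.0]
contact_force: [-1.3, -5.4, 3.7]
gripper_width: 16.1
```

>>> play_rows(
  moves=[
    [[0, 0.0002, -0.0128], 0, 1],
    [[0.0002, 0.0012, -0.0256], 0, 1],
  ],
)

```text
clock: 14.02
position: [647.8, 17.5, 273.9]
ee_rot: [0.996, -0.084, 0.005, 0.001]
contact_force: [-1.1, -7.3, 2.1]
gripper_width: 16.5
```

>>> play_rows(
  moves=[
    [[0.0003, 0.0019, -0.0127], 0, 1],
    [[0.0008, 0.0047, -0.0251], 0, 1],
  ],
)

```text
clock: 14.28
position: [648.0, 18.5, 266.0]
ee_rot: [0.996, -0.084, 0.005, 0.001]
contact_force: [-0.7, -5.9, 1.8]
gripper_width: 16.3
```

>>> play_rows(
  moves=[
    [[0.0006, 0.0038, -0.0122], 0, 1],
    [[0.0014, 0.0086, -0.024], 0, 1],
  ],
)

```text
clock: 14.52
position: [648.4, 20.8, 258.4]
ee_rot: [0.996, -0.084, 0.005, 0.001]
contact_force: [-0.6, -6.2, 1.2]
gripper_width: 16.6
```

>>> play_rows(
  moves=[
    [[0.0009, 0.0057, -0.0114], 0, 1],
    [[0.002, 0.0123, -0.0223], 0, 1],
  ],
)

```text
clock: 14.78
position: [649.1, 24.4, 251.2]
ee_rot: [0.996, -0.084, 0.005, 0.001]
contact_force: [0.5, -5.3, 0.7]
gripper_width: 16.1
```

Run:
```python
from h import *
for i in range(8):
    print(info()); p=arm.get_image('wrist')
save(p,'w9')
p=arm.get_image('scene'); a=cv2.cvtColor(p['pixels'],cv2.COLOR_RGB2BGR)[120:320,180:400];cv2.imwrite('pics/s9.png',cv2.resize(a,None,fx=3,fy=3,interpolation=2))
```

```text
[14.78, 2.17, 51.01, -3.47, 3.83, 0.53, -5.28, 0.71, 16.09]
[14.82, 2.18, 51.09, -2.99, 3.34, 0.35, -4.57, 0.53, 16.2]
[14.88, 2.18, 51.05, -2.45, 4.3, 0.37, -5.06, -0.45, 16.19]
[14.92, 2.18, 51.06, -2.49, 5.16, 0.64, -5.84, -0.9, 16.4]
[14.98, 2.18, 51.05, -2.34, 4.15, 0.64, -4.91, -0.45, 16.32]
[15.02, 2.18, 51.07, -2.27, 4.34, 0.24, -4.96, -0.61, 16.12]
[15.08, 2.18, 51.06, -1.19, 4.62, 0.5, -4.61, -1.66, 16.14]
[15.12, 2.18, 51.02, -1.19, 5.14, 1.26, -5.17, -1.96, 16.56]
```

View pics/s9.png

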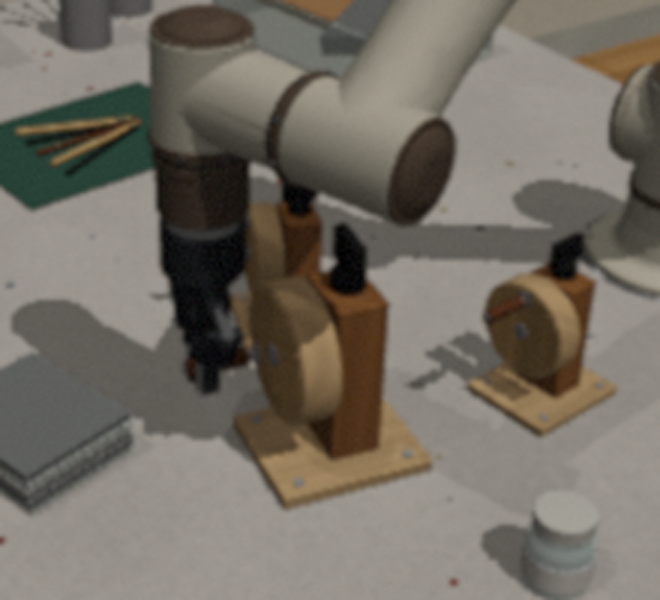

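Run:
```python
from h import *
from scipy.optimize import least_squares
D=np.array([[650.8,35.2,314.8,1.9,-.7,-4.1],[651.9,41.5,319.1,3.9,-.9,-6],[653.1,48.4,322.2,4.1,-1.8,-8.8],[654.4,55.6,324.1,4.8,-3.4,-10],
[653.1,48.6,321.9,2.4,-.8,-3.7],[651.9,41.7,318.9,1.8,1.1,-1.8],[650.8,35.4,314.8,.4,.1,-.3],[649.8,29.8,309.6,-.4,-.8,1.1],[649,25.1,303.5,0,-1.2,1.8],[648.4,21.3,296.7,-1.3,-1.6,3],
[648,19,289.3,-1.3,-5.9,3.2],[647.8,17.7,281.7,-1.3,-5.4,3.7],[647.8,17.5,273.9,-1.1,-7.3,2.1],[648,18.5,266,-.7,-5.9,1.8],[648.4,20.8,258.4,-.6,-6.2,1.2],[649.1,24.4,251.2,.5,-5.3,.7]])
np.save('D.npy',D)
e=np.array([-.1623,-.9867,0]);L=(D[:,:3]-[587.3,77.2,0])@e;H=D[:,2]-280
r=least_squares(lambda c:np.hypot(L-c[0],H-c[1])-48,[0,0]);print(r.x,np.round(r.fun,2))
r2=least_squares(lambda c:np.hypot(L-c[0],H-c[1])-c[2],[0,0,48]);print(r2.x)
th=np.arctan2(L-r.x[0],H-r.x[1])
Fl=D[:,3:]@e
ft=Fl*np.cos(th)-D[:,5]*np.sin(th);fr=Fl*np.sin(th)+D[:,5]*np.cos(th)
print(np.c_[th,ft,fr].round(2))
def P(th,r=48): return np.array([-.1623*r*np.sin(th),-.9867*r*np.sin(th),r*np.cos(th)])/300
q=np.arange(th[-1],.2,-.16)
for u,v in zip(q[:-1],q[1:]): print(round(u,2),round(v,2),np.round(P((u+v)/2)-P(u),4),np.round(P(v)-P(u),4))
```

```text
[ 1.34913371 -3.02833488] [ 0.15  0.19  0.11 -0.01 -0.24 -0.08  0.03  0.05  0.03  0.12 -0.16 -0.23
 -0.16 -0.01  0.11  0.19]
[ 1.15028087 -3.12155502 48.18589034]
[[ 0.67  2.84 -2.98]
 [ 0.51  3.14 -5.12]
 [ 0.35  4.04 -7.9 ]
 [ 0.19  4.42 -9.33]
 [ 0.35  1.63 -3.35]
 [ 0.51 -0.33 -2.24]
 [ 0.66  0.06 -0.34]
 [ 0.82 -0.23  1.37]
 [ 0.99 -0.85  1.98]
 [ 1.15 -2.    2.86]
 [ 1.31 -1.54  6.65]
 [ 1.47 -3.13  5.88]
 [ 1.64 -2.57  7.23]
 [ 1.8  -3.11  5.37]
 [ 1.97 -3.51  5.27]
 [ 2.14 -3.34  3.98]]
2.14 1.98 [-0.001  -0.0063  0.0111] [-0.0019 -0.0117  0.0226]
1.98 1.82 [-0.0007 -0.0045  0.012 ] [-0.0013 -0.008   0.0242]
1.82 1.66 [-0.0004 -0.0026  0.0125] [-0.0007 -0.0041  0.0252]
1.66 1.5 [-0.0001 -0.0006  0.0128] [-0.     -0.0001  0.0256]
1.5 1.34 [0.0002 0.0015 0.0127] [0.0006 0.0039 0.0253]
1.34 1.18 [0.0006 0.0034 0.0123] [0.0013 0.0078 0.0243]
1.18 1.02 [0.0009 0.0053 0.0116] [0.0019 0.0116 0.0227]
1.02 0.86 [0.0012 0.0071 0.0106] [0.0025 0.015  0.0206]
0.86 0.7 [0.0014 0.0087 0.0093] [0.003  0.018  0.0179]
0.7 0.54 [0.0016 0.01   0.0078] [0.0034 0.0206 0.0148]
0.54 0.38 [0.0018 0.0111 0.0061] [0.0037 0.0227 0.0112]
0.38 0.22 [0.002  0.0119 0.0042] [0.004  0.0241 0.0074]
```

>>> play_rows(
  moves=[
    [[-0.001, -0.0063, 0.0111], 0, 1],
    [[-0.0019, -0.0117, 0.0226], 0, 1],
  ],
)

```text
clock: 15.48
position: [648.5, 21.0, 257.6]
ee_rot: [0.996, -0.084, 0.004, 0.001]
contact_force: [0.0, -4.3, -1.7]
gripper_width: 16.0
```

>>> play_rows(
  moves=[
    [[-0.0007, -0.0045, 0.012], 0, 1],
    [[-0.0013, -0.008, 0.0242], 0, 1],
  ],
)

```text
clock: 15.72
position: [648.1, 18.6, 265.3]
ee_rot: [0.996, -0.084, 0.005, 0.001]
contact_force: [0.1, -3.8, -1.1]
gripper_width: 16.3
```

>>> play_rows(
  moves=[
    [[-0.0004, -0.0026, 0.0125], 0, 1],
    [[-0.0007, -0.0041, 0.0252], 0, 1],
  ],
)

```text
clock: 15.98
position: [647.9, 17.4, 273.3]
ee_rot: [0.996, -0.084, 0.005, 0.001]
contact_force: [-0.6, -3.3, -0.8]
gripper_width: 16.0
```

>>> play_rows(
  moves=[
    [[-0.0001, -0.0006, 0.0128], 0, 1],
    [[0, -0.0001, 0.0256], 0, 1],
  ],
)

```text
clock: 16.23
position: [647.9, 17.5, 281.3]
ee_rot: [0.996, -0.084, 0.005, 0.001]
contact_force: [-0.3, -3.1, -0.7]
gripper_width: 16.5
```

>>> play_rows(
  moves=[
    [[0.0002, 0.0015, 0.0127], 0, 1],
    [[0.0006, 0.0039, 0.0253], 0, 1],
  ],
)

```text
clock: 16.48
position: [648.1, 18.9, 289.2]
ee_rot: [0.996, -0.084, 0.005, 0.001]
contact_force: [0.2, -1.1, -1.1]
gripper_width: 15.7
```

>>> play_rows(
  moves=[
    [[0.0006, 0.0034, 0.0123], 0, 1],
    [[0.0013, 0.0078, 0.0243], 0, 1],
  ],
)

```text
clock: 16.73
position: [648.5, 21.5, 296.7]
ee_rot: [0.996, -0.084, 0.005, 0.0]
contact_force: [0.8, -1.0, -1.2]
gripper_width: 16.4
```

>>> play_rows(
  moves=[
    [[0.0009, 0.0053, 0.0116], 0, 1],
    [[0.0019, 0.0116, 0.0227], 0, 1],
  ],
)

```text
clock: 16.98
position: [649.2, 25.3, 303.5]
ee_rot: [0.996, -0.084, 0.005, 0.0]
contact_force: [1.4, -1.2, -2.5]
gripper_width: 16.3
```

>>> play_rows(
  moves=[
    [[0.0012, 0.0071, 0.0106], 0, 1],
    [[0.0025, 0.015, 0.0206], 0, 1],
  ],
)

```text
clock: 17.23
position: [650.0, 30.1, 309.7]
ee_rot: [0.996, -0.084, 0.005, 0.0]
contact_force: [1.6, -0.8, -3.1]
gripper_width: 16.2
```

>>> play_rows(
  moves=[
    [[0.0014, 0.0087, 0.0093], 0, 1],
    [[0.003, 0.018, 0.0179], 0, 1],
  ],
)

```text
clock: 17.48
position: [650.9, 35.8, 314.9]
ee_rot: [0.996, -0.084, 0.005, -0.0]
contact_force: [2.2, -0.9, -5.9]
gripper_width: 16.2
```

>>> play_rows(
  moves=[
    [[0.0016, 0.01, 0.0078], 0, 1],
    [[0.0034, 0.0206, 0.0148], 0, 1],
  ],
)

```text
clock: 17.73
position: [652.1, 42.1, 319.1]
ee_rot: [0.996, -0.084, 0.005, -0.0]
contact_force: [3.3, -1.9, -6.4]
gripper_width: 16.3
```

>>> play_rows(
  moves=[
    [[0.0018, 0.0111, 0.0061], 0, 1],
    [[0.0037, 0.0227, 0.0112], 0, 1],
  ],
)

```text
clock: 17.98
position: [653.3, 49.1, 322.1]
ee_rot: [0.996, -0.084, 0.005, 0.0]
contact_force: [3.4, -3.1, -6.9]
gripper_width: 16.1
```

>>> play_rows(
  moves=[
    [[0.002, 0.0119, 0.0042], 0, 1],
    [[0.004, 0.0241, 0.0074], 0, 1],
  ],
)

```text
clock: 18.23
position: [654.6, 56.3, 324.1]
ee_rot: [0.996, -0.084, 0.005, 0.0]
contact_force: [5.1, -3.6, -7.8]
gripper_width: 16.3
```

Run:
```python
from h import *
from scipy.optimize import least_squares
D=np.load('D.npy')
B=np.array([[648.5,21,257.6,0,-4.3,-1.7],[648.1,18.6,265.3,.1,-3.8,-1.1],[647.9,17.4,273.3,-.6,-3.3,-.8],[647.9,17.5,281.3,-.3,-3.1,-.7],[648.1,18.9,289.2,.2,-1.1,-1.1],[648.5,21.5,296.7,.8,-1,-1.2],[649.2,25.3,303.5,1.4,-1.2,-2.5],[650,30.1,309.7,1.6,-.8,-3.1],[650.9,35.8,314.9,2.2,-.9,-5.9],[652.1,42.1,319.1,3.3,-1.9,-6.4],[653.3,49.1,322.1,3.4,-3.1,-6.9],[654.6,56.3,324.1,5.1,-3.6,-7.8]])
dr=np.r_[-np.ones(4),np.ones(12),-np.ones(12)]
D=np.vstack([D,B]); e=np.array([-.1623,-.9867,0]);L=(D[:,:3]-[587.3,77.2,0])@e;H=D[:,2]-280
c=least_squares(lambda c:np.hypot(L-c[0],H-c[1])-48,[0,0]).x; print(c)
th=np.arctan2(L-c[0],H-c[1]);Fl=D[:,3:]@e
ft=Fl*np.cos(th)-D[:,5]*np.sin(th)
m=lambda p:-p[0]*np.sin(th-p[1])-p[2]*dr
for nm,w,ff in [('all',np.ones(28),0),('offs',np.ones(28),1)]:
    f=lambda p:(m(p)+(Fl*0 if not ff else p[3]*np.cos(th)-p[4]*np.sin(th))-ft)
    r=least_squares(f,[3,1,1,0,0],loss='soft_l1');J=r.jac[:,:3+2*ff];print(nm,r.x,'sd',np.sqrt(np.diag(np.linalg.inv(J.T@J)))*.5,np.std(r.fun))
print(np.c_[dr,th,ft,m(r.x)].round(2))
for k in range(1):
    a=(dr>0)&(th>.3);
    print('fwd/back avg:',[(round(t,2),round((np.interp(t,th[dr>0],ft[dr>0])+np.interp(t,th[16:][::-1],ft[16:][::-1]))/2,2)) for t in np.arange(.4,2.1,.16)])
```

```text
[ 1.34502714 -3.10481614]
all [2.96287232 1.25301604 1.64820747 0.         0.        ] sd [0.20098776 0.04296139 0.10954963] 0.43112053797191824Traceback (most recent call last):
  File "<stdin>", line 13, in <module>
    ainv = _umath_linalg.inv(a, signature=signature)
    raise LinAlgError("Singular matrix")
numpy.linalg.LinAlgError: Singular matrix
```

The feel fit puts the heavy side down at a handle angle of 1.25 ± 0.05. Its amplitude of 0.142 N m and friction of about 0.08 N m match the stated ranges, and so does the earlier free stop at about 0.81. Next I work out the arc to get there.

```bash
cat >> h.py <<'E'
C=np.array([1.345,-3.105]); E_=np.array([-.1623,-.9867,0])
def ang():
    s=arm.read_state(); d=s['position']-[587.3,77.2,280]; L=d@E_-C[0];H=d[2]-C[1]; F=s['contact_force']; th=np.arctan2(L,H)
    Fl=F@E_; return th,np.hypot(L,H),Fl*np.cos(th)-F[2]*np.sin(th),Fl*np.sin(th)+F[2]*np.cos(th)
def P(th,r=48): return np.array([E_[0]*r*np.sin(th),E_[1]*r*np.sin(th),r*np.cos(th)])/300
E
python3 - <<'E'
from h import *
a=ang();print(a)
for t in np.r_[np.arange(.35,1.2,.15),1.25]: print(round(t,2),np.round(P(t)-P(a[0],a[1]),4).tolist())
E
```

```text
(np.float64(0.17544917100441804), np.float64(47.89339731620957), np.float64(4.070060483963192), np.float64(-7.178361230041323))
0.35 [-0.0044, -0.0266, -0.0069]
0.5 [-0.0079, -0.0482, -0.0168]
0.65 [-0.0112, -0.068, -0.0298]
0.8 [-0.0141, -0.0858, -0.0457]
0.95 [-0.0166, -0.1009, -0.0641]
1.1 [-0.0186, -0.1132, -0.0846]
1.25 [-0.0201, -0.1223, -0.1067]
```

>>> play_rows(
  moves=[
    [[-0.0044, -0.0266, -0.0069], 0, 1],
    [[-0.0079, -0.0482, -0.0168], 0, 1],
    [[-0.0112, -0.068, -0.0298], 0, 1],
    [[-0.0141, -0.0858, -0.0457], 0, 1],
    [[-0.0166, -0.1009, -0.0641], 0, 1],
    [[-0.0186, -0.1132, -0.0846], 0, 1],
    [[-0.0201, -0.1223, -0.1067], 0, 1],
    [[-0.0201, -0.1223, -0.1067], 0, 1],
    [[-0.0201, -0.1223, -0.1067], 0, 1],
    [[-0.0201, -0.1223, -0.1067], 0, 1],
  ],
)

```text
clock: 19.48
position: [648.3, 19.4, 291.9]
ee_rot: [0.996, -0.084, 0.004, 0.001]
contact_force: [-1.5, 1.5, -0.4]
gripper_width: 16.3
```

Run:
```python
from h import *
for i in range(5):
    print(np.round(ang(),2),arm.read_state()['gripper_width']); p=arm.get_image('wrist')
save(p,'w10')
p=arm.get_image('scene'); a=cv2.cvtColor(p['pixels'],cv2.COLOR_RGB2BGR)[120:320,180:400];cv2.imwrite('pics/s10.png',cv2.resize(a,None,fx=3,fy=3,interpolation=2))
for n in ['tape_roll','paint_jar','case_stack']: print(n,[np.round(d['centre']) for d in arm.look_for(n,p)][:2])
```

```text
[ 1.25e+00  4.82e+01 -2.00e-02 -1.29e+00] 16.25110126757973
[ 1.25 48.18  1.45 -1.45] 16.217326708439906
[ 1.25 48.17  2.46 -0.73] 16.21926891089842
[ 1.25 48.2   0.23 -1.79] 16.253676114077567
[ 1.25 48.17  1.69 -1.13] 16.098429083424513
tape_roll []
paint_jar [array([498., 338.,  51.]), array([608., 105., 147.])]
case_stack [array([794., -33.,  51.])]
```

View pics/w10.png

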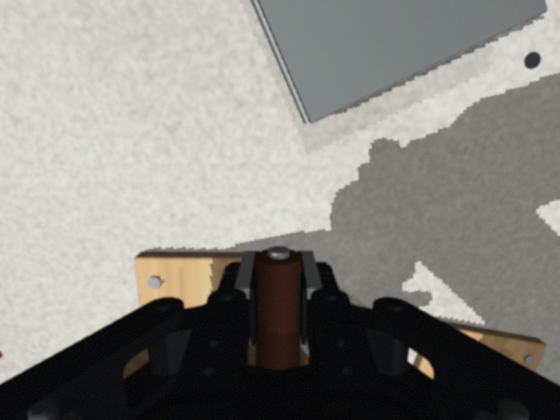

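View pics/s10.png

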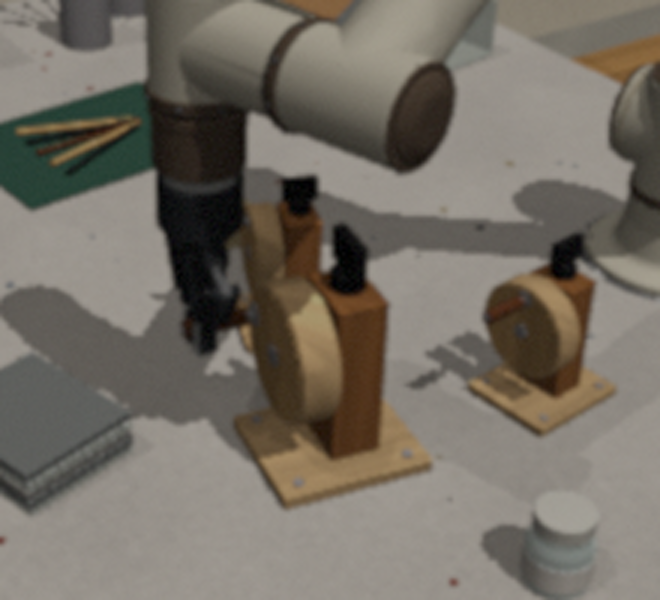

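The handle is held at 1.25 rad, at rest. The knob bar looks a little different from before, so I'll check it before handing in.

Run:
```python
from h import *
p=arm.get_image('scene'); a=cv2.cvtColor(p['pixels'],cv2.COLOR_RGB2BGR)[185:245,260:340]
im=[cv2.resize(cv2.imread('pics/s4.png')[195:375,240:480],(400,300))]
im.append(cv2.resize(a,(400,300),interpolation=2)); cv2.imwrite('pics/k.png',np.hstack(im))
t=[537,85.5,-.163]
for k in (.4,.8,1.0,1.2,1.4,1.6):
    print(k,[np.round(proj(p,S(t,(u*25*np.cos(k),u*25*np.sin(k),233))),1).tolist() for u in(-1,1)])
T=arm.get_image('top');a=cv2.cvtColor(T['pixels'],cv2.COLOR_RGB2BGR)[150:260,190:340];cv2.imwrite('pics/t11.png',cv2.resize(a,None,fx=5,fy=5,interpolation=2))
```

```text
0.4 [[302.1, 194.8], [289.4, 201.7]]
0.8 [[298.8, 193.7], [292.8, 202.8]]
1.0 [[296.9, 193.5], [294.7, 203.1]]
1.2 [[295.0, 193.4], [296.7, 203.2]]
1.4 [[293.2, 193.5], [298.6, 203.1]]
1.6 [[291.4, 193.8], [300.5, 202.8]]
```

View pics/k.png

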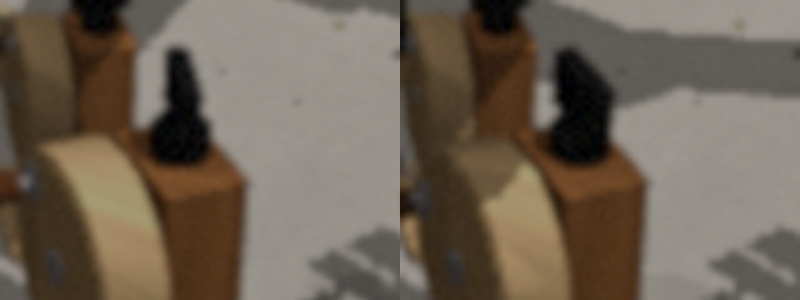

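View pics/t11.png

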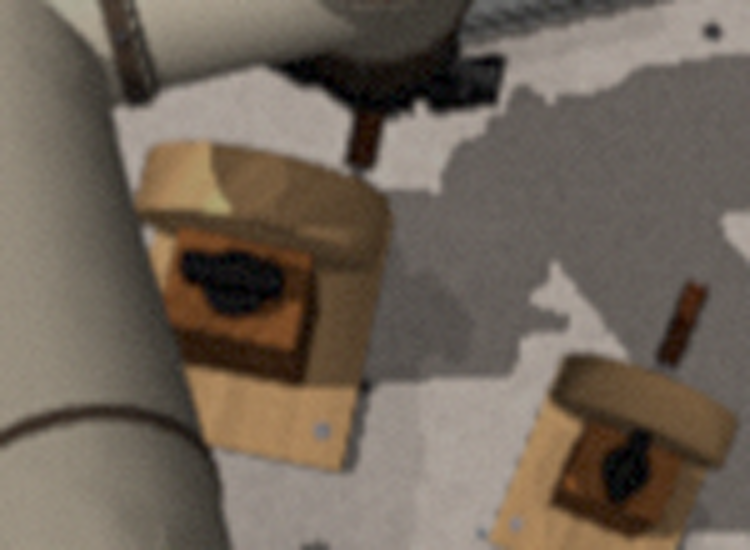

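The knob now reads about 1.6, further open at its stop, so it is still loose. The handle is held and at rest, so I'm handing in.

Run:
```python
from h import *
s=arm.read_state();print(np.round(ang(),2),np.abs(s['joint_vel']).max(),s['clock'])
T=arm.get_image('top');print([np.round(d['centre']) for d in arm.look_for('tape_roll',T)])
print(arm.job_done())
```

```text
[ 1.25 48.13  1.42  0.28] 0.002290476324806218 20.025
[array([ 425., -333.,   22.])]
the job is handed in; nothing more can be done
None
```

I loosened the clamp knob on the largest stand anticlockwise and took the wheel by its crank handle. The job was handed in at about 20 s with the heavy side turned down and the handle still held.

- **Heavy side:** I turned the wheel through handle angles of about 0.2 to 2.1 rad in both directions. The forces fit a heavy side straight down at a handle angle of 1.25 ± 0.05 rad. The fitted pull (0.142 N m) and friction (about 0.08 N m) match the figures you gave. When first freed, the wheel swung and stuck about 0.4 rad short of that angle, which also agrees.
- **Last checks:** The handle stood at 1.25 rad with the gripper 16 mm closed on it, and nothing was moving. The paint jar and case stack were where they had been. The tape roll read at the same spot in the top picture, though the network missed it in the scene picture.
- **Disagreements:**
  - The knob's starting angle looked like about 0.4 rad, but you gave 0 to 0.25.
  - I left the knob at about 1.3 to 1.4 rad, but it later read about 1.6, at its stop. It is still loose. I don't know what turned it further; most likely something brushed it while I was scanning.
  - Two cameras and the measured circle differed by a few mm on where the stand is, and I used the circle for the final angle.

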